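Open the spare inlet of the bench fume extractor

TASK

A second extraction arm is to be fitted to the bench fume extractor, so open its spare inlet: unscrew the white blanking plug by its hexagon, anticlockwise as usual, until the thread lets go, and draw it straight out of the inlet. Set the plug down in the shallow parts tray - lower it in, do not drop it - and leave the other things on the bench where they are.

Things in the scene. Friction and masses are not known exactly. Their poses are not given: they have to be found in the camera images.
- extractor: Bench fume extractor, fixed: white box 260 mm deep (own x), 300 wide (y), 300 high, origin at the centre of its underside, z up. Its front faces its own +x, in the room to the robot's right within 20 degrees, and carries the spare inlet: a level grey spigot 70 mm outside, 49 mm bore, 60 mm long. Panel knobs stand 20 mm out of the front. A metal tube rises from the rear half of the lid, leaning rearward.
- port_mouth (a point): Centre of the spare inlet's mouth, on the spigot's axis in the plane of its end face: 190 mm along the extractor's +x from its origin and 155 mm above the bench. Extractor's axes: x points straight out of the inlet, y level (to the right for someone facing the inlet), z up.
- plug: White plastic blanking plug, about 110 g, screwed home in the inlet. Own x = its axis, pointing out; z up at the start. Origin on the axis in the rear face of its flange, which lies on the spigot's end face when home. Outwards: flange 62 mm diameter, 6 mm thick, then a hexagonal boss 34 mm long (x = 6 to 40 mm). Inwards: round shank 35.4 mm diameter, 36 mm long, with two thread lugs 46.4 mm across.
- plug_hex (a point): Centre of the plug's hexagon, 23 mm along the plug's x from its origin: grip here, on two flats. 36 mm across flats, 41.6 across corners. At the start the flats' normals stand, in the plug's y-z plane, at -40, 20 and 80 degrees from y towards z: so a hand from above leans 20 degrees left, or 40 right, for someone facing the inlet. Each 60 degrees of turn brings the next flats round. 83 mm clear behind it.
- plug_lugs (a point): On the plug's axis level with its thread lugs, 18 mm behind the flange face (plug's x = -18 mm). Coarse right-hand thread, 2 mm axial play: turning anticlockwise facing the inlet (positive about the plug's x; a hand above swings right to left) backs it out 24 mm a turn. After about 150 degrees, 10 mm out, the lugs are free and it slides straight out; turning on to 200 degrees does no harm.
- plug_tip (a point): End of the plug's shank, on its axis, 36 mm behind the flange face (plug's x = -36 mm). The plug turns lightly and stays put between strokes, the shank resting in the inlet with about 1 mm of room all round; it may droop 1 to 2 mm. Clear of the inlet once drawn 36 mm out from home.
- tray: Shallow open grey plastic parts tray, fixed to the bench, empty, 170 mm (its own x) by 250 mm (y) outside and 32 mm high, walls and floor 4 mm thick. Origin at the centre of its underside, z up. It lies to the robot's right.
- tip_cleaner: Bystander: round steel tin 60 mm diameter with brass wool, 42 mm high; origin at the centre of its underside.
- bit_box: Bystander: small clear open box 75 x 55 mm, 22 mm high; origin at the centre of its underside.
- screwdriver: Bystander: screwdriver lying flat, along its own x; origin under its middle.
- solder_reel: Bystander: solder reel on a steel stand, base 110 x 100 mm, 97 mm high; origin at the centre of its underside.
- tape_roll: Bystander: small roll of amber tape lying flat, 60 mm diameter, 12 mm high; origin at the centre of its underside.

How it is judged (in metres and radians):
On the way, in this order (a step that is already met when the one before it is completed fails the run):
1. the plug is unscrewed until the thread lets go: backed out at least 11 mm, still on the inlet's axis within 10 mm (x of plug in the frame of port_mouth above 0.011 m and y of plug in the frame of port_mouth between -0.01 and 0.01 m and z of plug in the frame of port_mouth between -0.01 and 0.01 m), for 0.05 s.
2. the plug is drawn clear: its flange at least 42 mm from the inlet's mouth, in the fingers (distance between plug and port_mouth above 0.042 m and contact force between plug and the fingers above 0.3 N), for 0.1 s.
3. the plug is lowered into the tray in the fingers: over the tray's floor, its origin less than 60 mm above the bench (about 35 mm when it lies there) (x of plug in the frame of tray between -0.07 and 0.07 m and y of plug in the frame of tray between -0.11 and 0.11 m and height (world z) of plug below 0.06 m and contact force between plug and the fingers above 0.3 N), for 0.05 s.
At the end, for the whole second after the job is handed in: The plug is out of the inlet and lies in the tray, let go and at rest: its origin within 70 mm of the tray's centre along its x and 110 mm along its y, and less than 60 mm above the bench, resting on the tray (x of plug in the frame of tray between -0.07 and 0.07 m and y of plug in the frame of tray between -0.11 and 0.11 m and height (world z) of plug below 0.06 m and linear speed of plug below 0.03 m/s and angular speed of plug below 0.5 rad/s and contact force between plug and tray above 0.2 N); the robot touches nothing.
It fails at once if another thing on the bench is shifted by more than 40 mm (distance of any of tip_cleaner, bit_box, screwdriver, solder_reel, tape_roll from where it was at the start of the episode above 0.04 m).
It also fails if it takes over 61 s, if anything falls off the work surface, if the arm or the gripper's body presses on something with over 40 N, if the wrist force passes 120 N, or if a joint passes its speed limit or range.

ROBOT

A 6-joint arm with a two-finger parallel gripper is mounted at the origin on the work surface. World frame = base frame: x ahead of the robot, y to its left, z up, the work surface at z = 0. Lengths are in m, angles in degrees, forces in N, time in s.
With the tool pointing down it reaches from about 0.375 to 0.9 m from the base axis. Payload 3.1 kg.
Tool frame: the origin (TCP) lies at the very end of the fingers, on their centre line; the grasp point (between the pads) lies behind it (bot.grip_depth is the z of the grasp point in the tool frame, in m); z points along the fingers, y is the direction in which the jaws open and shut (so a half turn about z gives the same grasp; the last joint's range is limited). The gripper opens to 87 mm and grips with 3 to 60 N. Pads are 19 mm wide; open, the fingers measure 117 mm over their backs; the gripper's body (75 mm by 190 mm) begins 51 mm behind the grasp point.
Start: joints at [-85.8, 30.224, 82.088, -0, 67.689, -10.227], TCP at [0.156, -0.605, 0.223] pointing down, gripper open.
Joint ranges: [-176.69, 176.69], [-43.24, 126.21], [12.49, 139.97], [-82, 262], [0, 151.66], [-163.58, 163.58]. Speed limits (degrees/s): [159.86, 159.86, 180, 180, 180, 180].

INTERFACE

Orientations are given as a 3x3 rotation matrix whose columns are the frame's x, y, z axes.
In Python, from rig import bot, vision gives the robot as it stands. The module is installed in compiled form; this text tells all that it offers.
- The arm moves only by the shell command python3 -m jog 'ROWS'. ROWS is JSON, a list of rows, each a list of 3 entries, a list of its own where there are three numbers: the shift along the tool's x, y, z in mm, then the turn, a rotation vector about the tool's x, y, z in degrees, then the closure, from 0 (fully open) to 1 (shut). In form: [[[dx, dy, dz], [wx, wy, wz], fingers], ...]. A call has 1 to 12 rows; each row is the pose to reach, as a shift and turn from the pose commanded when the call began, along the tool's axes at that moment; what a row does not reach only later rows make up. A row lasts 1/12 s, in which the tool goes at most 41.7 mm and 7.16 degrees, less where a joint would pass 70% of its speed; a pose out of reach is approached as far as the arm can. A call with a gripper value outside its range is refused whole. The fingers move at their own pace and stop on an object; the grip force is fixed at half the most. Time passes only in rows, so rows that repeat a pose let the fingers close. It gives the time, the measured TCP pose, the force and the opening at its end, in the units of the state.
- bot.read_state(): the state, without advancing time (a new reading comes with each control period).
- vision.capture(name): name is "scene" or "top" or "wrist"; returns the picture (480x640x3 uint8, red, green, blue); there is no depth.
- vision.camera_info(name): a dict with "intrinsics" (3x3 intrinsics, pixels), "dist" ([k1, k2, p1, p2, k3] as OpenCV has them; the pictures are not rectified), "camera_from_world" (4x4, takes a point from world to camera coordinates); the wrist camera has in their place "mount" (4x4, takes a point from camera to tool coordinates, whose origin is the TCP and whose axes are the flange's). Camera axes: x right, y up, looking along -z (the intrinsics and any distortion apply to the point x, -y, -z); pixel columns grow to the right and rows downward; lengths in m; the calibration is good to about 2 mm. A picture is of the moment at which its call begins: read the wrist's pose just before it. camera_info takes no time and is no camera call.
- bot.hand_in(): hands the job in, once; it reports no verdict.
The state is a dict: "time_s": time; "joint_positions": joint angles; "qvel": joint speeds; "tau": joint torques, N m; "position": TCP position; "tcp_rot": TCP orientation; "force": force on the tool from outside, world axes, zero at the start; "moment": the same for the moment, N m; "opening": opening from 0.0 (shut) to 1.0 (fully open).
Only numpy, scipy, OpenCV 4.12 (cv2) and the standard library are available. Lean on these libraries where they do the work, as an engineer would, in place of code of your own. Each camera call takes 0.05 s, during which the arm holds its last target. There are 200 camera calls.

## Working session

There is one attempt and no reset: what is moved stays moved. The work goes in short steps, Python scripts to look and compute and a shell command to move; the robot and the scene stay as the last step left them, time stands still between calls to the robot, and variables do not carry over. Pictures are saved under pics/ and viewed, about 8 in all and at most 12, crops included, and the job is handed in when it is done.

```bash
mkdir -p pics; python3 - <<'E'
from rig import bot, vision
import cv2, numpy as np
s=bot.read_state(); print(s['time_s'],s['position'],np.round(s['tcp_rot'],3),s['opening'],bot.grip_depth)
for n in ("scene","top"):
    im=vision.capture(n); cv2.imwrite(f"pics/{n}0.png",im[:,:,::-1])
    i=vision.camera_info(n); print(n,np.round(i['intrinsics'],1).tolist(),i['dist'],np.round(i['camera_from_world'],4).tolist())
i=vision.camera_info("wrist");print(i)
E
```

```text
0.0 [ 0.15569638 -0.60455145  0.22158108] [[ 0.968  0.249 -0.   ]
 [ 0.249 -0.968  0.002]
 [ 0.    -0.002 -1.   ]] 1.0043443625302209 -0.0187
scene [[496.7, 0.0, 310.0], [0.0, 496.7, 239.7], [0.0, 0.0, 1.0]] [-0.12710547  0.          0.          0.          0.        ] [[0.6731, 0.7395, 0.01, -0.3508], [-0.604, 0.5418, 0.5844, 0.3347], [0.4268, -0.3994, 0.8114, -1.381], [0.0, 0.0, 0.0, 1.0]]
top [[466.1, 0.0, 306.4], [0.0, 466.1, 244.8], [0.0, 0.0, 1.0]] [-0.00064615  0.          0.          0.          0.        ] [[0.0084, -0.9999, 0.0137, -0.1102], [0.9872, 0.0105, 0.1593, -0.6236], [-0.1594, 0.0122, 0.9871, -0.9822], [0.0, 0.0, 0.0, 1.0]]
{'intrinsics': array([[404.38246082,   0.        , 315.56202898],
       [  0.        , 404.38246082, 236.15857781],
       [  0.        ,   0.        ,   1.        ]]), 'dist': array([-0.07659954,  0.        ,  0.        ,  0.        ,  0.        ]), 'mount': array([[-1.01888399e-03,  9.57669325e-01,  2.87868764e-01,
         8.09441196e-02],
       [ 9.99999478e-01,  9.97443428e-04,  2.21151067e-04,
         6.29708809e-04],
       [-7.53432137e-05,  2.87868839e-01, -9.57669842e-01,
        -1.62167952e-01],
       [ 0.00000000e+00,  0.00000000e+00,  0.00000000e+00,
         1.00000000e+00]])}
```

View pics/scene0.png

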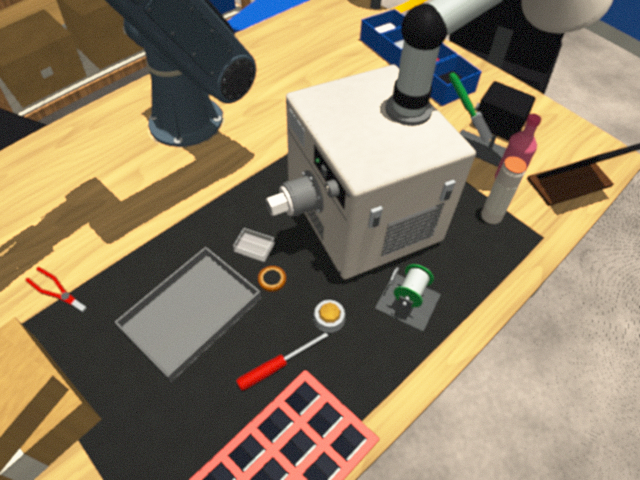

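View pics/top0.png

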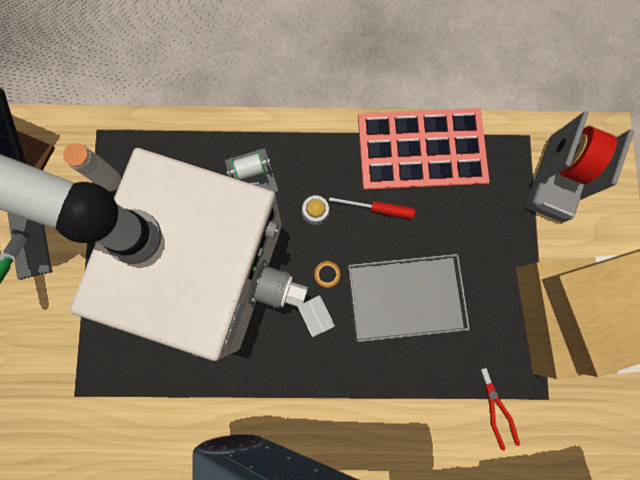

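Scene view: extractor lid corners at about (288,98), (474,155), (350,187); the plug hex is at (276,205), and the tray rim corners are (206,248), (117,322), (172,376) and (260,293). Top view: lid corners (135,149), (277,193), (217,360), (72,312), hex near (297,294), and the bit box just past the plug at (316,316). Next I'll fit the poses and zoom in on the inlet.

```bash
cat > h.py <<'E'
from rig import bot, vision
import cv2, numpy as np
from scipy.optimize import least_squares
def proj(n,P,T=None):
    i=vision.camera_info(n)
    C=i['camera_from_world'] if T is None else np.linalg.inv(T@i['mount'])
    P=np.atleast_2d(P); p=P@C[:3,:3].T+C[:3,3]; p=p*[1,-1,-1]
    return cv2.projectPoints(p.astype(float),np.zeros(3),np.zeros(3),i['intrinsics'],i['dist'])[0][:,0]
def rz(a): c,s=np.cos(a),np.sin(a); return np.array([[c,-s,0],[s,c,0],[0,0,1]])
def fit(obs,x0):  # obs: (cam, local pt, pix)
    def f(q): 
        return np.concatenate([(proj(n,rz(q[2])@np.array(l)+[q[0],q[1],0])-p)[0] for n,l,p in obs])
    r=least_squares(f,x0,loss='soft_l1'); return r.x,np.round(r.fun.reshape(-1,2),1)
E
python3 - <<'E'
from h import *
D=.13;W=.15
o=[("top",(-D,W,.3),(135,149)),("top",(D,W,.3),(277,193)),("top",(D,-W,.3),(217,360)),("top",(-D,-W,.3),(72,312)),
("scene",(D,-W,.3),(288,98)),("scene",(D,W,.3),(350,187)),("scene",(-D,W,.3),(474,155)),("scene",(D,W,0),(343,279))]
q,r=fit(o,[.6,0,-1.57]); print(q,np.degrees(q[2]),r.tolist())
hx=rz(q[2])@[.213,0,.155]+[q[0],q[1],0];print(hx,proj("top",hx),proj("scene",hx))
a,b=.085,.125
for l in ([1,1],[1,-1]):
  pass
t=[("scene",(-a,b,.032),(206,248)),("scene",(-a,-b,.032),(117,322)),("scene",(a,-b,.032),(172,376)),("scene",(a,b,.032),(260,293)),
("top",(-a,b,.032),(356,341)),("top",(-a,-b,.032),(468,329)),("top",(a,-b,.032),(459,255)),("top",(a,b,.032),(349,265))]
q,r=fit(t,[.5,-.35,0]); print(q,np.degrees(q[2]),r.tolist())
for n in("scene","top"):
  im=cv2.imread(f"pics/{n}0.png"); u,v=proj(n,hx)[0].astype(int)
  c=cv2.resize(im[v-40:v+35,u-45:u+55],(400,300),interpolation=cv2.INTER_CUBIC); print(n,u-45,v-40)
  globals()[n]=c
cv2.imwrite("pics/crop.png",np.hstack([scene,top]))
E
```

```text
[ 0.57153632  0.11833947 -1.88366338] -107.92596170070134 [[0.1, -3.2], [0.7, -0.6], [-0.1, 4.2], [-5.8, 0.5], [-5.8, -6.0], [0.6, 8.0], [2.1, -2.8], [-3.0, 7.2]]
[ 0.50597753 -0.08432046  0.155     ] [[296.4454127  296.12445055]] [[274.97975447 203.21044248]]
[ 0.51417854 -0.33095827  0.10518588] 6.026707047929488 [[0.1, -1.5], [-2.5, -0.5], [-4.7, 0.7], [0.5, -1.4], [0.4, -0.4], [1.0, 0.3], [-1.4, -1.7], [-1.2, -1.3]]
scene 229 163
top 251 256
```

View pics/crop.png

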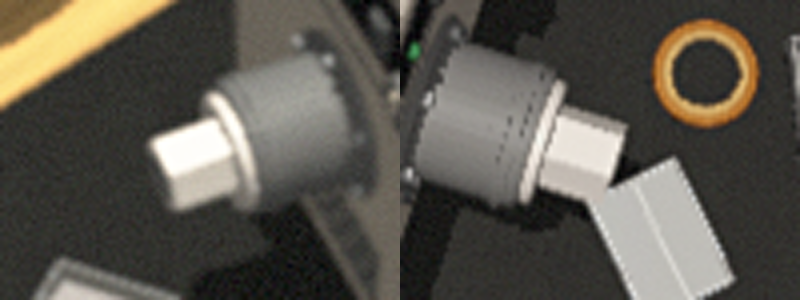

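```bash
cat >> h.py <<'E'
from scipy.spatial.transform import Rotation as Ro
Q=np.array([0.57153632,0.11833947,-1.88366338]); TR=np.array([.5142,-.3310,.1052])
def goal(lean,tilt=0,cam=-1,back=0,out=0,roll0=0,hx=None):
    """hand on hex; lean deg (+ = left facing inlet), tilt = hand leaned outward, back = retreat along -z (m), out along plug x"""
    E=rz(Q[2]); ex,ey=E[:,0],E[:,1]; l=np.radians(lean)
    h=np.cos(l)*np.array([0,0,1])-np.sin(l)*ey
    y=np.cross(h,ex)  # any
    t=np.radians(tilt); hh=np.cos(t)*h+np.sin(t)*ex
    z=-hh; x=cam*(np.cos(t)*ex-np.sin(t)*h); y=np.cross(z,x)
    c=E@[.213+out,0,.155]+[Q[0],Q[1],0] if hx is None else np.array(hx)+out*ex
    return np.c_[x,y,z], c+z*(.0187-back)
def wristq(R,p,phi,d6=.3):
    w=p-R[:,2]*d6; q1=np.arctan2(w[1],w[0]); 
    M=(Ro.from_euler('y',-phi,degrees=True)*Ro.from_euler('z',-q1)).as_matrix()@R
    a=Ro.from_matrix(M).as_euler('ZYZ',degrees=True); a[2]-=90
    return np.degrees(q1),np.round((a+180)%360-180,0),np.round(w,3)
def rel(R,p,s=None):
    s=s or bot.read_state(); R0=np.array(s['tcp_rot']); p0=np.array(s['position'])
    return R0.T@(p-p0)*1000, Ro.from_matrix(R0.T@R).as_rotvec(degrees=True)
E
python3 - <<'E'
from h import *
D=.13;W=.15
o=[("top",(-D,W,.3),(135,149)),("top",(D,W,.3),(277,193)),("top",(D,-W,.3),(217,360)),("top",(-D,-W,.3),(72,312)),
("scene",(D,-W,.3),(288,98)),("scene",(D,W,.3),(350,187)),("scene",(-D,W,.3),(474,155))]
h=[("top",(.213,0,.155),(296.7,293.5)),("top",(.193,0,.155),(286.8,291.7)),("scene",(.213,0,.155),(278.2,203.7)),("scene",(.193,0,.155),(287,200.5))]
for S in (o+h*3,h,o[:4]+h[:2]):
  q,r=fit(S,Q); print(q,np.degrees(q[2]),(rz(q[2])@[.213,0,.155]+[q[0],q[1],0]),r.tolist()[-4:])
for cam in(-1,1):
 for lean in(-40,20):
  for tilt in (0,20):
   R,p=goal(lean,tilt,cam)
   print(cam,lean,tilt,[wristq(R,p,f) for f in(80,110)])
im=vision.capture("wrist"); cv2.imwrite("pics/w0.png",im[:,:,::-1])
E
```

```text
[ 0.57427132  0.11912702 -1.87950507] -107.68770823962181 [ 0.50955581 -0.08380377  0.155     ] [[-0.5, 0.8], [-0.3, -0.6], [-1.9, 0.4], [-1.6, 0.5]]
[ 0.55509219  0.12550331 -1.77784484] -101.86300575142951 [ 0.51130528 -0.08294742  0.155     ] [[-0.9, -0.1], [-1.0, -0.5], [-1.0, 0.7], [-1.1, 0.1]]
[ 0.57309171  0.11810544 -1.87747954] -107.57165391020274 [ 0.50878738 -0.08495601  0.155     ] [[0.8, 2.9], [-5.2, 0.2], [0.1, 1.2], [0.3, -0.2]]
-1 -40 0 [(np.float64(-11.664593267305), array([  6., 140.,  10.]), array([ 0.678, -0.14 ,  0.37 ])), (np.float64(-11.664593267305), array([  4., 110.,   6.]), array([ 0.678, -0.14 ,  0.37 ]))]
-1 -40 20 [(np.float64(-19.676886212766174), array([ 28., 137.,  20.]), array([ 0.638, -0.228,  0.357])), (np.float64(-19.676886212766174), array([ 20., 109.,   5.]), array([ 0.638, -0.228,  0.357]))]
-1 20 0 [(np.float64(-7.519885900190977), array([-4., 80., 10.]), array([ 0.414, -0.055,  0.419])), (np.float64(-7.519885900190977), array([-5., 50., 13.]), array([ 0.414, -0.055,  0.419]))]
-1 20 20 [(np.float64(-20.76858900562046), array([21., 82., -6.]),
[... 232 characters left out ...]
 (np.float64(-11.664593267305), array([   4.,  110., -174.]), array([ 0.678, -0.14 ,  0.37 ]))]
1 -40 20 [(np.float64(-19.676886212766174), array([  28.,  137., -160.]), array([ 0.638, -0.228,  0.357])), (np.float64(-19.676886212766174), array([  20.,  109., -175.]), array([ 0.638, -0.228,  0.357]))]
1 20 0 [(np.float64(-7.519885900190977), array([  -4.,   80., -170.]), array([ 0.414, -0.055,  0.419])), (np.float64(-7.519885900190977), array([  -5.,   50., -167.]), array([ 0.414, -0.055,  0.419]))]
1 20 20 [(np.float64(-20.76858900562046), array([ 21.,  82., 174.]), array([ 0.39 , -0.148,  0.403])), (np.float64(-20.76858900562046), array([ 26.,  54., 161.]), array([ 0.39 , -0.148,  0.403]))]
```

View pics/w0.png

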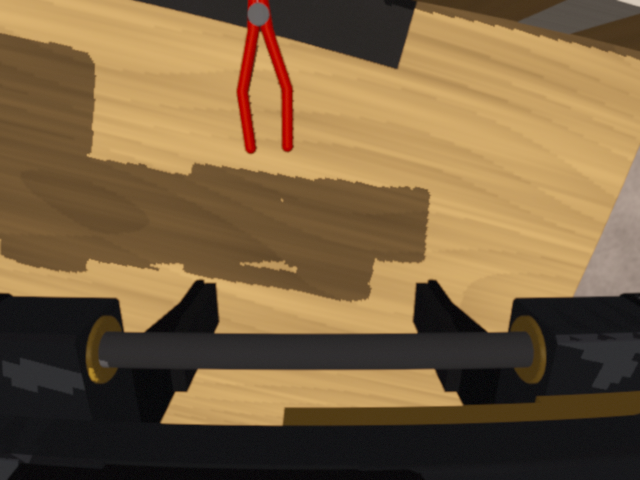

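The wrist view shows the gripper body lying along tool y and the camera on the +x side. I'll grip with the hand tilted 15° outward so that side clears the extractor.

```bash
sed -i 's/^Q=np.array.*;/Q=np.array([.5743,.1191,-1.8795]);/' h.py; python3 - <<'E'
from h import *
R,p=goal(-40,15,-1,.09); print(p,R.round(2).tolist()); print([np.round(v,1).tolist() for v in rel(R,p)])
E
```

```text
[ 0.54615525 -0.11486258  0.20775787] [[0.45, 0.73, -0.51], [0.87, -0.23, 0.44], [0.2, -0.64, -0.74]]
[[500.2, -377.1, 14.8], [43.1, -6.9, -49.9]]
```

```bash
python3 -m jog '[[[250,-190,-90],[21,-3,-25],0],[[250,-190,-90],[21,-3,-25],0],[[250,-190,-90],[21,-3,-25],0],[[250,-190,-90],[21,-3,-25],0],[[250,-190,-90],[21,-3,-25],0],[[250,-190,-90],[21,-3,-25],0],[[400,-302,-50],[43,-7,-50],0],[[400,-302,-50],[43,-7,-50],0],[[400,-302,-50],[43,-7,-50],0],[[400,-302,-50],[43,-7,-50],0],[[450,-340,0],[43,-7,-50],0],[[450,-340,0],[43,-7,-50],0]]'
python3 - <<'E'
from h import *
s=bot.read_state();print(np.round(s['joint_positions'],1))
R,p=goal(-40,15,-1,.09); print([np.round(v,1).tolist() for v in rel(R,p)])
E
```

```text
time_s: 1.15
position: [0.4596, -0.2239, 0.2488]
tcp_rot: [[0.448, 0.731, -0.515], [0.872, -0.23, 0.432], [0.197, -0.643, -0.74]]
force: [1.5, -0.5, -0.8]
opening: 0.999
[-38.9  40.2  71.    0.7 111.  -16. ]
[[125.7, 64.6, 32.9], [-0.1, 0.2, 0.2]]
```

```bash
python3 -m jog '[[[126,65,33],[0,0,0],0],[[126,65,33],[0,0,0],0],[[126,65,33],[0,0,0],0],[[126,65,33],[0,0,0],0],[[126,65,33],[0,0,0],0],[[126,65,33],[0,0,0],0]]'
python3 - <<'E'
from h import *
s=bot.read_state();print(np.round(s['joint_positions'],1))
R,p=goal(-40,15,-1,.09); print([np.round(v,1).tolist() for v in rel(R,p)])
T=np.eye(4);T[:3,:3]=s['tcp_rot'];T[:3,3]=s['position']
im=vision.capture("wrist")[:,:,::-1].copy()
cv2.imwrite("pics/w1raw.png",im)
E_=rz(Q[2]);o=E_@[.19,0,.155]+[Q[0],Q[1],0]
P=lambda v:proj("wrist",o+E_@np.array(v),T)[0]
for v in([0.006,0,0],[.04,0,0]):
    r=[(v[0],.0208*np.cos(np.radians(a)),.0208*np.sin(np.radians(a))) for a in range(-10,350,60)]
    cv2.polylines(im,[np.array([P(x) for x in r]).astype(int)],True,(0,0,255),1)
r=[(.006,.031*np.cos(a),.031*np.sin(a)) for a in np.linspace(0,6.28,40)]
cv2.polylines(im,[np.array([P(x) for x in r]).astype(int)],True,(0,255,0),1)
cv2.imwrite("pics/w1.png",im)
E
```

```text
time_s: 1.65
position: [0.5448, -0.1157, 0.2087]
tcp_rot: [[0.448, 0.73, -0.516], [0.872, -0.231, 0.431], [0.195, -0.643, -0.741]]
force: [-0.5, -0.1, -0.7]
opening: 1.002
[-28.   45.2  67.1   8.4 109.2  -5.2]
[[1.2, 1.4, 0.4], [-0.0, 0.3, 0.1]]
```

View pics/w1.png

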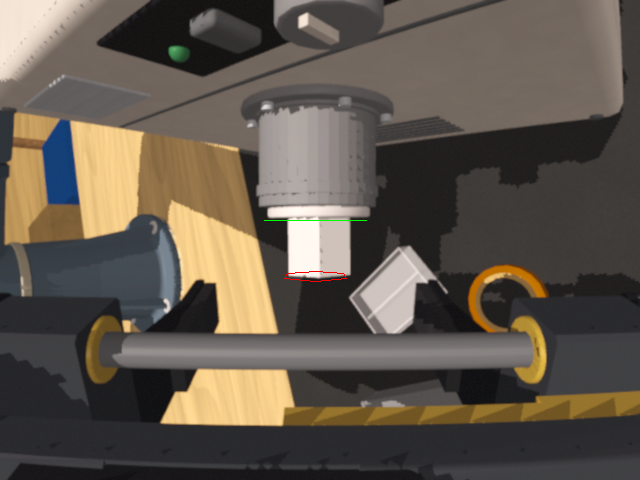

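The model overlay matches the flange and hex end. Hex edges at columns 288 and 350 put its centre about 3 px right of the fingers' centre, roughly 2 mm. I'll go in and close.

```bash
python3 -m jog '[[[1,2,30],[0,0,0],0],[[1,2,60],[0,0,0],0],[[1,2,80],[0,0,0],0],[[1,2,90],[0,0,0],0],[[1,2,90],[0,0,0],0],[[1,2,90],[0,0,0],1],[[1,2,90],[0,0,0],1],[[1,2,90],[0,0,0],1],[[1,2,90],[0,0,0],1],[[1,2,90],[0,0,0],1],[[1,2,90],[0,0,0],1],[[1,2,90],[0,0,0],1]]'
cat >> h.py <<'E'
def screw(deg,tilt=15,pitch=24,n=9,extra=0):
    t=np.radians(tilt); a=np.array([-np.cos(t),0,-np.sin(t)]); g=np.array([0,0,-18.7])
    for th in np.linspace(deg/n,deg,n):
        r=Ro.from_rotvec(np.radians(th)*a); sh=g-r.apply(g)+(pitch*th/360+extra*th/deg)*a
        print([np.round(sh,1).tolist(),np.round(th*a,1).tolist(),1],end=',')
    print()
E
python3 - <<'E'
from h import *
s=bot.read_state();R,p=goal(-40,15)
print([np.round(v,1).tolist() for v in rel(R,p)],s['opening'],s['force'],s['moment'])
ex=rz(Q[2])[:,0]; print('plug x in tool',np.array(s['tcp_rot']).T@ex)
screw(60)
E
```

```text
time_s: 2.7
position: [0.5008, -0.0777, 0.1419]
tcp_rot: [[0.45, 0.731, -0.513], [0.871, -0.234, 0.432], [0.196, -0.641, -0.742]]
force: [0.7, 1.2, -0.1]
opening: 0.554
[[1.2, -0.6, 1.8], [0.1, 0.2, 0.0]] 0.5544619667928341 [ 0.6697179   1.2138485  -0.14463536] [-0.25496474 -0.37187223  0.0167511 ]
plug x in tool [-9.66772400e-01  5.80604508e-04 -2.55638006e-01]
[[-0.4, 2.1, -0.2], [-6.4, 0.0, -1.7], 1],[[-0.7, 4.2, -0.7], [-12.9, 0.0, -3.5], 1],[[-1.0, 6.2, -1.4], [-19.3, 0.0, -5.2], 1],[[-1.2, 8.1, -2.3], [-25.8, 0.0, -6.9], 1],[[-1.4, 9.9, -3.4], [-32.2, 0.0, -8.6], 1],[[-1.5, 11.6, -4.8], [-38.6, 0.0, -10.4], 1],[[-1.5, 13.1, -6.3], [-45.1, 0.0, -12.1], 1],[[-1.6, 14.5, -7.9], [-51.5, 0.0, -13.8], 1],[[-1.5, 15.6, -9.8], [-58.0, 0.0, -15.5], 1],
```

```bash
python3 -m jog '[[[0,0,0],[0,0,0],1],[[0,0,0],[0,0,0],1],[[0,0,0],[0,0,0],1],[[0,0,0],[0,0,0],1],[[0,0,0],[0,0,0],1]]'
python3 -m jog '[[[-0.4,2.1,-0.2],[-6.4,0,-1.7],1],[[-0.7,4.2,-0.7],[-12.9,0,-3.5],1],[[-1,6.2,-1.4],[-19.3,0,-5.2],1],[[-1.2,8.1,-2.3],[-25.8,0,-6.9],1],[[-1.4,9.9,-3.4],[-32.2,0,-8.6],1],[[-1.5,11.6,-4.8],[-38.6,0,-10.4],1],[[-1.5,13.1,-6.3],[-45.1,0,-12.1],1],[[-1.6,14.5,-7.9],[-51.5,0,-13.8],1],[[-1.5,15.6,-9.8],[-58,0,-15.5],1],[[-1.5,15.6,-9.8],[-58,0,-15.5],1]]'
python3 - <<'E'
from h import *
s=bot.read_state();R,p=goal(20,15,out=.004);print(np.round(s['joint_positions'],1),s['moment'])
print([np.round(v,1).tolist() for v in rel(R,p)])
E
```

```text
time_s: 3.12
position: [0.5006, -0.0775, 0.1418]
tcp_rot: [[0.45, 0.731, -0.513], [0.871, -0.233, 0.432], [0.196, -0.642, -0.742]]
force: [-0.1, 0.6, 0.5]
opening: 0.417
time_s: 3.95
position: [0.5143, -0.0858, 0.139]
tcp_rot: [[0.209, 0.894, 0.396], [0.948, -0.285, 0.143], [0.241, 0.345, -0.907]]
force: [0.9, 2.4, 3.1]
opening: 0.415
[-33.8  26.5 117.7  45.9  28.2 -58.3] [ 0.31421096 -0.00510679  0.09406524]
[[0.9, 0.7, 1.5], [0.2, 0.1, 0.1]]
```

```bash
python3 -m jog '[[[0,0,0],[0,0,0],0.25],[[0,0,0],[0,0,0],0.25],[[0,0,0],[0,0,0],0.25],[[0,0,0],[0,0,0],0.25],[[0,0,0],[0,0,0],0.25],[[0,0,0],[0,0,0],0.25]]'
python3 - <<'E'
from h import *
screw(-60,pitch=0)
s=bot.read_state();R,p=goal(-40,15,out=.004);print(s['opening'])
print([np.round(v,1).tolist() for v in rel(R,p)])
T=np.eye(4);T[:3,:3]=s['tcp_rot'];T[:3,3]=s['position']
im=vision.capture("wrist")[:,:,::-1].copy(); cv2.imwrite("pics/w2.png",im[60:440,120:520])
E
```

```text
time_s: 4.45
position: [0.517, -0.087, 0.1388]
tcp_rot: [[0.207, 0.895, 0.395], [0.948, -0.283, 0.143], [0.24, 0.345, -0.908]]
force: [-0.5, -0.4, -1.1]
opening: 0.725
[[0.0, -2.1, -0.1], [6.4, -0.0, 1.7], 1],[[0.1, -4.2, -0.5], [12.9, -0.0, 3.5], 1],[[0.3, -6.2, -1.1], [19.3, -0.0, 5.2], 1],[[0.5, -8.1, -1.9], [25.8, -0.0, 6.9], 1],[[0.8, -9.9, -2.9], [32.2, -0.0, 8.6], 1],[[1.1, -11.6, -4.1], [38.6, -0.0, 10.4], 1],[[1.5, -13.1, -5.5], [45.1, -0.0, 12.1], 1],[[1.9, -14.5, -7.0], [51.5, -0.0, 13.8], 1],[[2.3, -15.6, -8.7], [58.0, -0.0, 15.5], 1],
0.7245096210223961
[[3.9, -17.6, -8.3], [58.1, 0.2, 15.6]]
```

View pics/w2.png

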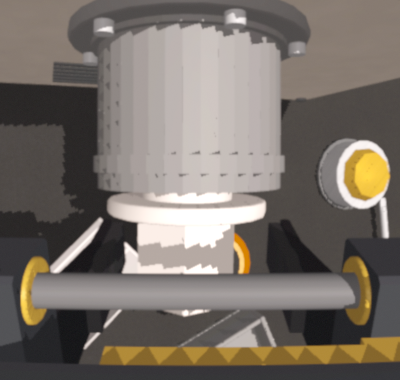

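Gap behind the flange confirms it backed out, and the hex centre (crop column 187 vs fingers 196) sits slightly off. Combining both grips, the axis is about 1.5 mm lower than my model, so I'll use that and swing back.

```bash
cat >> h.py <<'E'
HX=rz(Q[2])@[.213,-.0004,.1535]+[Q[0],Q[1],0]
E
python3 - <<'E'
from h import *
for l in(0,-20,-40):
  R,p=goal(l,15,out=.004,hx=HX);print([np.round(v,1).tolist() for v in rel(R,p)])
E
```

```text
[[1.5, -8.8, 0.6], [19.4, 0.2, 5.3]]
[[2.3, -14.3, -2.4], [38.8, 0.2, 10.5]]
[[3.5, -18.3, -7.0], [58.1, 0.2, 15.6]]
```

```bash
python3 -m jog '[[[0.5,-4,0.3],[6.5,0,1.8],0.25],[[1,-6.5,0.4],[13,0,3.5],0.25],[[1.5,-8.8,0.6],[19.4,0.2,5.3],0.25],[[1.7,-11,-0.3],[26,0,7],0.25],[[2,-13,-1.3],[32.5,0,8.7],0.25],[[2.3,-14.3,-2.4],[38.8,0.2,10.5],0.25],[[2.7,-16,-3.8],[45,0,12],0.25],[[3,-17.3,-5.5],[52,0,14],0.25],[[3.5,-18.3,-7],[58.1,0.2,15.6],0.25],[[3.5,-18.3,-7],[58.1,0.2,15.6],0.25],[[3.5,-18.3,-7],[58.1,0.2,15.6],1],[[3.5,-18.3,-7],[58.1,0.2,15.6],1]]'
python3 -m jog '[[[0,0,0],[0,0,0],1],[[0,0,0],[0,0,0],1],[[0,0,0],[0,0,0],1],[[0,0,0],[0,0,0],1],[[0,0,0],[0,0,0],1],[[0,0,0],[0,0,0],1]]'
python3 - <<'E'
from h import *
s=bot.read_state();print(np.round(s['joint_positions'],1),s['opening'])
for f in np.arange(1,10)/9:
  l=-40+60*f
  R,p=goal(l,15,out=.004+.004*f,hx=HX);print([np.round(v,1).tolist() for v in rel(R,p)])
E
```

```text
time_s: 5.5
position: [0.4974, -0.0789, 0.1396]
tcp_rot: [[0.452, 0.73, -0.513], [0.87, -0.232, 0.435], [0.199, -0.643, -0.74]]
force: [-0.4, -0.1, -0.3]
opening: 0.667
time_s: 6.0
position: [0.4978, -0.0792, 0.1405]
tcp_rot: [[0.452, 0.73, -0.513], [0.87, -0.232, 0.436], [0.199, -0.643, -0.74]]
force: [0.4, -0.2, 2.7]
opening: 0.41
[-27.3  45.9  78.8   8.8  96.7  -6.4] 0.4104563712587278
[[-0.4, 3.1, 0.0], [-6.5, -0.0, -1.7]]
[[-0.8, 5.1, -0.5], [-12.9, -0.0, -3.4]]
[[-1.0, 7.1, -1.2], [-19.3, -0.0, -5.2]]
[[-1.2, 9.1, -2.1], [-25.8, -0.0, -6.9]]
[[-1.4, 10.9, -3.2], [-32.2, -0.0, -8.6]]
[[-1.5, 12.6, -4.5], [-38.7, -0.0, -10.3]]
[[-1.6, 14.1, -6.0], [-45.1, -0.0, -12.1]]
[[-1.6, 15.5, -7.7], [-51.5, -0.0, -13.8]]
[[-1.5, 16.6, -9.5], [-58.0, -0.0, -15.5]]
```

```bash
python3 -m jog '[[[-0.4,2.2,-0.2],[-6.4,0,-1.7],1],[[-0.7,4.3,-0.7],[-12.9,0,-3.5],1],[[-1,6.3,-1.4],[-19.3,0,-5.2],1],[[-1.2,8.2,-2.3],[-25.8,0,-6.9],1],[[-1.4,10,-3.4],[-32.2,0,-8.6],1],[[-1.5,11.7,-4.8],[-38.6,0,-10.4],1],[[-1.6,13.3,-6.3],[-45.1,0,-12.1],1],[[-1.6,14.7,-7.9],[-51.5,0,-13.8],1],[[-1.5,15.9,-9.7],[-58,0,-15.5],1],[[-1.5,15.9,-9.7],[-58,0,-15.5],1]]'
python3 -m jog '[[[0,0,0],[0,0,0],0.25],[[0,0,0],[0,0,0],0.25],[[0,0,0],[0,0,0],0.25],[[0,0,0],[0,0,0],0.25],[[0,0,0],[0,0,0],0.25],[[0,0,0],[0,0,0],0.25]]'
python3 - <<'E'
from h import *
s=bot.read_state();print(np.round(s['joint_positions'],1),s['opening'])
for l in(0,-20,-40):
  R,p=goal(l,15,out=.008,hx=HX);print([np.round(v,1).tolist() for v in rel(R,p)])
im=vision.capture("wrist")[:,:,::-1].copy(); cv2.imwrite("pics/w3.png",im[60:440,120:520])
E
```

```text
time_s: 6.83
position: [0.5133, -0.0889, 0.1367]
tcp_rot: [[0.213, 0.893, 0.397], [0.947, -0.289, 0.143], [0.242, 0.346, -0.907]]
force: [4.4, 2.5, -1.4]
opening: 0.411
time_s: 7.33
position: [0.5142, -0.0886, 0.1363]
tcp_rot: [[0.209, 0.895, 0.394], [0.947, -0.286, 0.146], [0.243, 0.342, -0.908]]
force: [0.7, -0.4, 0.4]
opening: 0.727
[-34.2  26.9 117.6  46.1  28.3 -58.9] 0.7269559865411589
[[0.3, -6.2, -1.3], [19.3, -0.0, 5.2]]
[[1.1, -11.6, -4.4], [38.7, -0.0, 10.3]]
[[2.3, -15.6, -9.0], [58.0, -0.0, 15.5]]
```

View pics/w3.png

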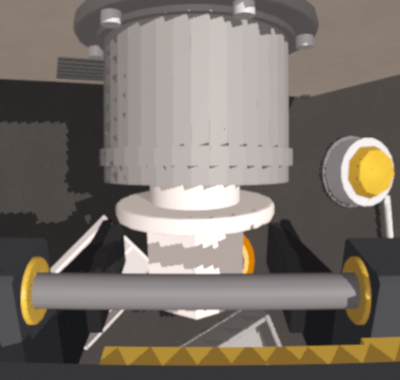

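The plug is centred (column 196) with about 8 mm of shank showing. Third stroke.

```bash
python3 -m jog '[[[0,-2.1,-0.2],[6.5,0,1.8],0.25],[[0.2,-4.2,-0.6],[13,0,3.5],0.25],[[0.3,-6.2,-1.3],[19.4,0,5.2],0.25],[[0.5,-8.2,-2.2],[26,0,7],0.25],[[0.8,-10,-3.2],[32.5,0,8.7],0.25],[[1.1,-11.6,-4.4],[38.8,0,10.4],0.25],[[1.5,-13.1,-5.8],[45,0,12],0.25],[[1.9,-14.5,-7.4],[52,0,14],0.25],[[2.3,-15.6,-9],[58,0,15.5],0.25],[[2.3,-15.6,-9],[58,0,15.5],0.25],[[2.3,-15.6,-9],[58,0,15.5],1],[[2.3,-15.6,-9],[58,0,15.5],1]]'
python3 -m jog '[[[0,0,0],[0,0,0],1],[[0,0,0],[0,0,0],1],[[0,0,0],[0,0,0],1],[[0,0,0],[0,0,0],1],[[0,0,0],[0,0,0],1],[[0,0,0],[0,0,0],1]]'
python3 -m jog '[[[-0.4,2.2,-0.2],[-6.4,0,-1.7],1],[[-0.7,4.3,-0.7],[-12.9,0,-3.5],1],[[-1,6.3,-1.4],[-19.3,0,-5.2],1],[[-1.2,8.2,-2.3],[-25.8,0,-6.9],1],[[-1.4,10,-3.4],[-32.2,0,-8.6],1],[[-1.5,11.7,-4.8],[-38.6,0,-10.4],1],[[-1.6,13.3,-6.3],[-45.1,0,-12.1],1],[[-1.6,14.7,-7.9],[-51.5,0,-13.8],1],[[-1.5,15.9,-9.7],[-58,0,-15.5],1],[[-1.5,15.9,-9.7],[-58,0,-15.5],1]]'
python3 - <<'E'
from h import *
s=bot.read_state();print(np.round(s['joint_positions'],1),s['opening'],s['moment'])
for o in(.015,.03,.05,.07):
  R,p=goal(20,15,out=o,hx=HX);print([np.round(v,1).tolist() for v in rel(R,p)])
E
```

```text
time_s: 8.38
position: [0.4962, -0.0828, 0.1396]
tcp_rot: [[0.452, 0.73, -0.513], [0.87, -0.232, 0.435], [0.199, -0.643, -0.74]]
force: [-0.4, 0.5, -0.1]
opening: 0.669
time_s: 8.88
position: [0.4968, -0.0833, 0.1405]
tcp_rot: [[0.452, 0.73, -0.513], [0.87, -0.233, 0.435], [0.199, -0.643, -0.74]]
force: [0.9, -1.8, 2.4]
opening: 0.412
time_s: 9.72
position: [0.5123, -0.0931, 0.1372]
tcp_rot: [[0.213, 0.892, 0.398], [0.947, -0.289, 0.142], [0.242, 0.346, -0.906]]
force: [3.5, 1.0, 2.5]
opening: 0.412
[-34.8  26.7 117.8  46.6  28.3 -59.8] 0.41177433886439513 [ 0.29481529 -0.50166606 -0.09119663]
[[-2.3, 0.1, 0.2], [0.3, 0.1, -0.2]]
[[-16.8, 0.2, -3.6], [0.3, 0.1, -0.2]]
[[-36.2, 0.3, -8.8], [0.3, 0.1, -0.2]]
[[-55.5, 0.4, -13.9], [0.3, 0.1, -0.2]]
```

```bash
python3 -m jog '[[[-1.5,0,-0.4],[0,0,0],1],[[-3,0,-0.8],[0,0,0],1],[[-5,0,-1.3],[0,0,0],1],[[-7,0,-1.9],[0,0,0],1],[[-10,0,-2.6],[0,0,0],1],[[-10,0,-2.6],[0,0,0],1]]'
python3 - <<'E'
from h import *
im=vision.capture("wrist")[:,:,::-1].copy(); cv2.imwrite("pics/w4.png",im[60:440,120:520])
E
```

```text
time_s: 10.22
position: [0.5099, -0.1029, 0.1362]
tcp_rot: [[0.21, 0.895, 0.394], [0.947, -0.286, 0.145], [0.243, 0.342, -0.908]]
force: [0.2, 0.0, 3.0]
opening: 0.416
```

View pics/w4.png

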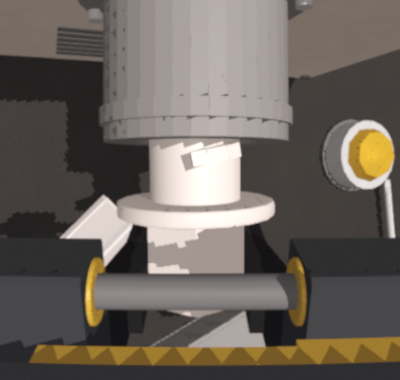

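A thread lug is already outside the mouth and the force is low, so the thread has let go. I'll draw it out.

```bash
python3 -m jog '[[[-6,0,-1.5],[0,0,0],1],[[-12,0,-3],[0,0,0],1],[[-18,0,-4.7],[0,0,0],1],[[-24,0,-6.3],[0,0,0],1],[[-32,0,-8.3],[0,0,0],1],[[-42,0,-11],[0,0,0],1],[[-55,0,-14.4],[0,0,0],1],[[-70,0,-18],[0,0,0],1],[[-70,0,-18],[0,0,0],1]]'
python3 - <<'E'
from h import *
s=bot.read_state();print(np.round(s['joint_positions'],1),s['opening'])
# place: hand lean 0, tilt 15, plug axis level, yaw ~ -96+... keep tray alignment
import h
yaw=TR[2]-np.pi/2
h.Q=np.array([Q[0],Q[1],yaw])
ex=rz(yaw)[:,0]
c=np.array([TR[0],TR[1],0])+ex*.010   # hex 10mm outward of tray centre -> origin 13mm inward
for z in (.12,.037):
  c[2]=z
  R,p=h.goal(0,15,hx=c); print(p,[np.round(v,1).tolist() for v in rel(R,p)],wristq(R,p,100))
E
```

```text
time_s: 11.02
position: [0.4879, -0.1752, 0.1355]
tcp_rot: [[0.213, 0.894, 0.395], [0.947, -0.288, 0.142], [0.24, 0.344, -0.908]]
force: [-0.4, 0.6, -1.0]
opening: 0.413
[-45.8  27.5 116.   43.7  33.5 -67. ] 0.41340981973825747
[ 0.51474184 -0.33613156  0.10193719] [[-154.8, 58.8, 18.3], [25.3, 4.4, -17.8]] (np.float64(-38.32633188198042), array([ 11.,  91., -45.]), array([ 0.523, -0.413,  0.392]))
[ 0.51474184 -0.33613156  0.01893719] [[-174.8, 30.2, 93.6], [25.3, 4.4, -17.8]] (np.float64(-38.32633188198042), array([ 11.,  91., -45.]), array([ 0.523, -0.413,  0.309]))
```

```bash
python3 -m jog '[[[-40,15,0],[6,1,-4.4],1],[[-75,28,5],[12,2,-8.8],1],[[-110,42,10],[19,3,-13],1],[[-140,54,15],[25.3,4.4,-17.8],1],[[-155,59,18],[25.3,4.4,-17.8],1],[[-155,59,18],[25.3,4.4,-17.8],1],[[-159,53,34],[25.3,4.4,-17.8],1],[[-164,46,53],[25.3,4.4,-17.8],1],[[-169,39,71],[25.3,4.4,-17.8],1],[[-171,36,79],[25.3,4.4,-17.8],1],[[-171,36,79],[25.3,4.4,-17.8],1]]'
python3 - <<'E'
from h import *
s=bot.read_state();R=np.array(s['tcp_rot'])
print('grasp',s['position']-.0187*R[:,2],s['opening'],'1mm down in tool',-R[2])
im=vision.capture("wrist")[:,:,::-1].copy(); im2=vision.capture("scene")[:,:,::-1]
cv2.imwrite("pics/w5.png",np.hstack([im[60:440,120:520],cv2.resize(im2[220:390,90:290],(400,380)) ]))
E
```

```text
time_s: 11.93
position: [0.5133, -0.3296, 0.0324]
tcp_rot: [[-0.104, 0.994, -0.034], [0.958, 0.109, 0.266], [0.268, -0.005, -0.963]]
force: [-0.5, 0.4, -1.1]
opening: 0.412
grasp [ 0.51393094 -0.33461376  0.05037018] 0.41223194866950696 1mm down in tool [-0.26782745  0.0046549   0.96345565]
```

View pics/w5.png

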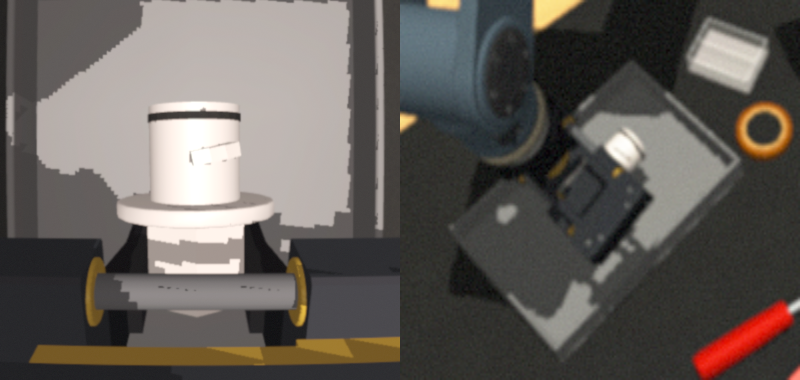

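Both views show the plug held square in the fingers over the tray floor, well inside the walls. I'll lower it in small steps until it touches.

```bash
python3 -m jog '[[[-1,0,3.5],[0,0,0],1],[[-2,0,7],[0,0,0],1],[[-3,0,10.5],[0,0,0],1],[[-3.2,0,11.5],[0,0,0],1],[[-3.2,0,11.5],[0,0,0],1]]'
python3 -m jog '[[[-0.3,0,1],[0,0,0],1],[[-0.5,0,2],[0,0,0],1],[[-0.5,0,2],[0,0,0],1]]'
```

```text
time_s: 12.45
position: [0.5152, -0.3318, 0.0225]
tcp_rot: [[-0.105, 0.994, -0.03], [0.959, 0.11, 0.261], [0.263, -0.001, -0.965]]
force: [0.4, -0.3, -0.9]
opening: 0.414
time_s: 12.7
position: [0.5153, -0.3318, 0.0205]
tcp_rot: [[-0.105, 0.994, -0.03], [0.959, 0.11, 0.261], [0.263, -0.001, -0.965]]
force: [-0.8, -0.1, -1.4]
opening: 0.408
```

```bash
python3 -m jog '[[[-0.3,0,1],[0,0,0],1],[[-0.5,0,2],[0,0,0],1],[[-0.5,0,2],[0,0,0],1]]'; python3 -m jog '[[[-0.3,0,1],[0,0,0],1],[[-0.4,0,1.5],[0,0,0],1],[[-0.4,0,1.5],[0,0,0],1]]'
```

```text
time_s: 12.95
position: [0.5152, -0.3318, 0.0183]
tcp_rot: [[-0.105, 0.994, -0.03], [0.959, 0.11, 0.261], [0.263, -0.001, -0.965]]
force: [0.1, 1.4, -1.4]
opening: 0.409
time_s: 13.2
position: [0.5154, -0.332, 0.0177]
tcp_rot: [[-0.106, 0.994, -0.03], [0.959, 0.11, 0.261], [0.263, -0.001, -0.965]]
force: [-1.0, -0.3, 3.8]
opening: 0.41
```

Contact: about 5 N upward, and the last step fell short. I'll open, then withdraw along the fingers.

```bash
python3 -m jog '[[[0,0,0],[0,0,0],0.6],[[0,0,0],[0,0,0],0.4],[[0,0,0],[0,0,0],0.2],[[0,0,0],[0,0,0],0],[[0,0,0],[0,0,0],0],[[0,0,0],[0,0,0],0],[[0,0,0],[0,0,0],0],[[0,0,0],[0,0,0],0],[[0,0,0],[0,0,0],0],[[0,0,0],[0,0,0],0],[[0,0,0],[0,0,0],0],[[0,0,0],[0,0,0],0]]'
python3 -m jog '[[[0,0,-10],[0,0,0],0],[[0,0,-25],[0,0,0],0],[[0,0,-50],[0,0,0],0],[[0,0,-80],[0,0,0],0],[[0,0,-120],[0,0,0],0],[[0,0,-150],[0,0,0],0],[[0,0,-150],[0,0,0],0],[[0,0,-150],[0,0,0],0],[[0,0,-150],[0,0,0],0],[[0,0,-150],[0,0,0],0],[[0,0,-150],[0,0,0],0],[[0,0,-150],[0,0,0],0]]'
python3 - <<'E'
from h import *
im=vision.capture("wrist")[:,:,::-1]; im2=vision.capture("top")[:,:,::-1]
cv2.imwrite("pics/w6.png",np.hstack([im[60:440,120:520],cv2.resize(im2[150:370,250:482],(400,380)) ]))
E
```

```text
time_s: 14.2
position: [0.5153, -0.3319, 0.017]
tcp_rot: [[-0.105, 0.994, -0.03], [0.959, 0.11, 0.261], [0.263, -0.001, -0.965]]
force: [0.8, 0.6, -0.4]
opening: 0.992
time_s: 15.2
position: [0.5192, -0.3701, 0.1603]
tcp_rot: [[-0.105, 0.994, -0.032], [0.958, 0.11, 0.263], [0.265, -0.003, -0.964]]
force: [0.0, 0.7, 0.4]
opening: 1.003
```

View pics/w6.png

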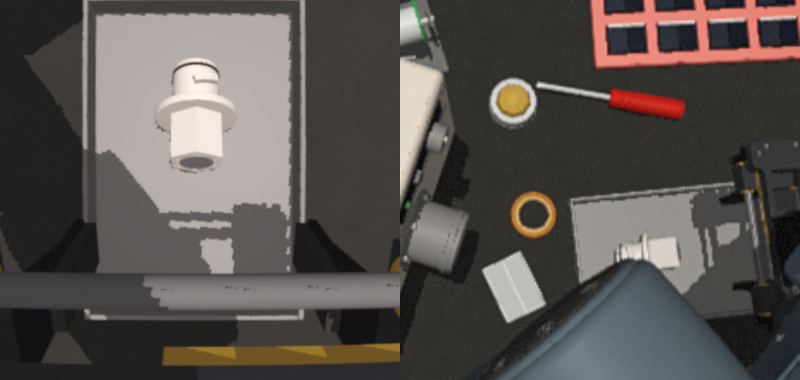

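The plug lies alone in the tray, well clear of the walls, the hand is away from it, and the other items look unmoved. Handing in.

```bash
python3 -c "
from rig import bot; print(bot.hand_in())"
```

```text
the job is handed in; nothing more can be done
None
```

The blanking plug is out of the spare inlet and lying in the parts tray. I handed the job in at about 15 s of the 61 s limit, and no verdict was reported.

- **Unscrewing:** I turned it anticlockwise by the hexagon in three strokes of about 60° (roughly 175° in all). I then pulled it straight out; a thread lug showed outside the mouth and the force was only about 3 N.
- **Placing:** I lowered it held in the fingers until it touched the tray floor with about 5 N, then let go and withdrew about 150 mm.
- **Last pictures:** the plug lay still near the middle of the tray, with the hand clear of it. The tip cleaner, bit box, screwdriver and tape roll looked unmoved. The solder reel is only partly in the last pictures, but the arm never went near it. I judged all this by eye and did not measure it again.
- **One disagreement:** the plug's axis was about 1.5 mm lower than my first estimate. I corrected for that after the first stroke, and the fingers were centred on the hexagon from then on.

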